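Set out the oil-change parts in the bench tray

ROBOT

A 7-joint arm with a two-finger parallel gripper is mounted at the origin on the work surface. World frame = base frame: x ahead of the robot, y to its left, z up, the work surface at z = 0. Lengths are in mm, angles in rad, forces in N, time in s.
With the tool pointing down it reaches from about 425 to 975 mm from the base axis. Payload 16.7 kg.
Tool frame: the origin (TCP) lies on the centre line of the jaws, within the pads' length; the fingertips stand 8 mm ahead of it and the grasp point (between the pads) lies 11 mm behind it; z points along the fingers, y is the direction in which the jaws open and shut (so a half turn about z gives the same grasp; the last joint's range is limited). The gripper opens to 85 mm and grips with 20 to 120 N. Pads are 22 mm wide; open, the fingers measure 114 mm over their backs; the gripper's body (76 mm by 85 mm) begins 54 mm behind the grasp point. The pads swing forward as they close: fully open they stand 13 mm farther back than shut.
Start: joints at [1.091, 0.426, 0.074, 1.606, -0.034, 1.111, -0.067], TCP at [219.208, -638.377, 239.302] pointing down, gripper open.
Joint ranges: [-2.85, 2.85], [-0.5, 2.14], [-1.23, 1.37], [0.21, 2.46], [-1.02, 4.16], [0.16, 2.05], [-2.73, 2.73]. Speed limits (rad/s): [1.89, 1.89, 2.39, 2.39, 3.01, 3.01, 3.01].

INTERFACE

Orientations are given as a unit quaternion [w, x, y, z].
In Python, from cell import * gives the robot as it stands. The module is installed in compiled form; this text tells all that it offers.
- The arm moves only by the tool send_rows, never from a script. Its argument "moves" is a list of rows, each an object with "gripper": the opening in per cent of the stroke, from 0 (shut) to 100 (fully open); "translation": the shift along the tool's x, y, z in cm, a list of three; "rot": the turn, a rotation vector about the tool's x, y, z in rad, a list of three. In form: [{"gripper": gripper, "translation": [tx, ty, tz], "rot": [wx, wy, wz]}, ...]. A call has 1 to 20 rows; each row is the pose to reach, as a shift and turn from the pose measured when the call began, along the tool's axes at that moment; what a row does not reach only later rows make up. A row lasts 1/8 s, in which the tool goes at most 62.5 mm and 10.7 degrees, less where a joint would pass 70% of its speed; a pose out of reach is approached as far as the arm can. A call with a gripper value outside its range is refused whole. The fingers move at their own pace and stop on an object; "newtons" is the grip in N (left out, the last holds). Time passes only in rows, so rows that repeat a pose let the fingers close. It gives the time, the measured TCP pose, the force and the opening at its end, in the units of the state.
- observe(): the state, without advancing time (a new reading comes with each control period).
- grab_frame(name): name is "scene" or "top"; returns the picture (480x640x3 uint8, red, green, blue); there is no depth.
- get_calibration(name): a dict with "camera_matrix" (3x3 intrinsics, pixels), "cam_to_world" (4x4, takes a point from camera to world coordinates). Camera axes: x right, y down, z forward; pixel columns grow to the right and rows downward; lengths in mm; the calibration is good to about 2 mm. A picture is of the moment at which its call begins. get_calibration takes no time and is no camera call.
- sign_off(): hands the job in, once; it reports no verdict.
The state is a dict: "t": time; "qpos": joint angles; "joint_velocities": joint speeds; "effort": joint torques, N m; "tool_pos": TCP position; "orientation": TCP orientation; "force": force on the tool from outside, world axes, zero at the start; "wrist_torque": the same for the moment, N m; "gripper_width": opening from 0.0 (shut) to 1.0 (fully open).
Only numpy, scipy, OpenCV 4.12 (cv2) and the standard library are available. Lean on these libraries where they do the work, as an engineer would, in place of code of your own. Each camera call takes 0.05 s, during which the arm holds its last target.

TASK

Set out the oil-change parts from the cardboard mat in the tray, each upright as now and in the middle of its compartment: the drain plug between the grease tin and the white bottle, the deep socket directly behind the plug (farther from the robot), and the oil filter beside the socket, directly behind the grease tin. Then fit the cap wrench on top of the filter, its cup fully down over the filter's end. Leave the tin, bottle, spray can and spanner where they are.

Things in the scene. Friction and masses are not known exactly. Their poses are not given: they have to be found in the camera images.
- tray: Fixed metal tray 196 x 290 mm, 12 mm high, floor and dividers 3 mm thick; origin: centre of underside; +x away from the robot (yaw up to 0.2 rad), +y left, z up. Six 93 mm square compartments: near row x = -48 mm, far row x = +48 mm, columns y = -96, 0, +96 mm. Tin and bottle stand in the near row's two outer ones, either way round; the rest are empty. It is left or right of the mat
- filter_mid (a point): Spin-on oil filter: white-painted upright can, diameter 54 mm, 72 mm high, its upper 12 mm tapering to a flat top of diameter 42 mm, with grey flutes. This point is at its centre, 36 mm above its foot; z up. Stands on the brown cardboard mat, which is 4 mm thick. 0.2 to 0.4 kg
- wrench_mid (a point): Cap wrench: dark steel cup, mouth down, 69 mm wide over its ribs, 22 mm high, with a round boss 26 mm wide and 22 mm high on top, the grip (44 mm over all). Bore 61 mm wide, 18 mm deep. Point on its axis 22 mm above its foot, where the boss begins; z up; seated on the filter, it is 40 mm above the filter's point. Stands on the mat. 0.13 to 0.25 kg
- plug_mid (a point): Drain plug: steel bolt standing on its hexagonal head (37 mm across corners, 12 mm thick) with a flange (diameter 40 mm, up to 16 mm above the foot) and a shank of diameter 20 mm pointing up; 46 mm high over all. This point is on its axis, 23 mm above its foot; z up. Stands on the mat. 0.08 to 0.17 kg
- socket_mid (a point): Deep socket: slim upright steel cylinder, diameter 32 mm (26 mm over its lowest 22 mm), 66 mm high, dark round mouth at the top. This point is at its centre, 33 mm above its foot; z up. Stands on the mat. 0.14 to 0.28 kg
- tin: Grease tin: low round metal tin, diameter 62 mm, 46 mm high, brass-coloured lid, paper band; origin at the centre of its underside. Stands loose in one outer compartment of the tray's near row; stays there
- bottle: White plastic bottle with a black cone cap, diameter 42 mm, 74 mm high; origin at the centre of its underside. Stands loose in the other outer compartment of the tray's near row; stays there
- spray: Spray can standing loose beyond the tray and the mat, on the robot's left, diameter 52 mm, 130 mm high; origin at the centre of its underside. Not to be disturbed
- spanner: Steel spanner, 180 mm long, lying loose beyond the tray and the mat; long axis x, origin on its underside. Not to be disturbed
Not all that is in view belongs to the job. Leave any blue or green look-alike of the part that bears plug_mid alone.

How it is judged:
By the outcome, as a careful person would: the job done as asked, in the order asked, and still so for the second after the job is handed in, with the robot touching nothing.
It also fails if it takes over 106 s, if anything falls off the work surface, if the arm or the gripper's body presses on something with over 40 N, if the wrist force passes 120 N, or if a joint passes its speed limit or range.

## Working session

There is one attempt and no reset: what is moved stays moved. The work goes in short steps, Python scripts to look and compute and a tool call to move; the robot and the scene stay as the last step left them, time stands still between calls to the robot, and variables do not carry over. Pictures are saved under pics/ and viewed, and the job is handed in when it is done.

Besides the shell and the picture viewer there is one more tool, called as name(argument=value, ...) on one line, values as JSON. send_rows: Moves the arm, as the interface text tells. Its arguments: {"type":"object","properties":{"moves":{"type":"array","items":{"type":"object","properties":{"gripper":{"type":"number"},"translation":{"type":"array","items":{"type":"number"}},"rot":{"type":"array","items":{"type":"number"}}}}},"newtons":{"type":"number"}},"required":["moves"]}

```bash
mkdir -p pics
python3 - <<'E'
from cell import *
import cv2
s=observe();print(s)
for n in("scene","top"):
    f=grab_frame(n);cv2.imwrite(f"pics/{n}0.png",f[:,:,::-1]);c=get_calibration(n);print(n,c)
E
```

```text
{'t': 0.0, 'qpos': array([ 1.09051282,  0.42673295,  0.07383345,  1.60663497, -0.03408524,
        1.1108147 , -0.06710809]), 'joint_velocities': array([ 0.00083329, -0.00086761,  0.00151449, -0.00080818,  0.00067526,
       -0.00171005,  0.00088384]), 'effort': array([-5.84792342e-04, -9.49848747e+01,  3.76039937e+00, -4.63520622e+01,
        1.91257114e-02,  1.02149765e-02, -6.14039618e-05]), 'tool_pos': array([ 219.07111037, -638.01932333,  238.59710925]), 'orientation': array([-6.45859878e-04,  9.86355211e-01,  1.64629753e-01, -1.60872978e-04]), 'force': array([ 0.43796093, -0.06624018,  0.26399222]), 'wrist_torque': array([-0.04752319,  0.00452609,  0.03662798]), 'gripper_width': 1.001664950231661}
scene {'camera_matrix': array([[463.14998967,   0.        , 315.54873763],
       [  0.        , 463.14998967, 236.72166755],
       [  0.        ,   0.        ,   1.        ]]), 'cam_to_world': array([[ 6.74315877e-01,  4.26234976e-01, -6.03010649e-01,
         1.15153146e+03],
       [ 7.38184190e-01, -3.67464866e-01,  5.65732864e-01,
        -5.34309149e+02],
       [ 1.95499064e-02, -8.26615580e-01, -5.62427315e-01,
         5.69896791e+02],
       [ 0.00000000e+00,  0.00000000e+00,  0.00000000e+00,
         1.00000000e+00]])}
top {'camera_matrix': array([[554.85806519,   0.        , 318.09985855],
       [  0.        , 554.85806519, 245.76223934],
       [  0.        ,   0.        ,   1.        ]]), 'cam_to_world': array([[ 2.33759880e-02, -9.99341724e-01,  2.77431526e-02,
         5.48491788e+02],
       [-9.99726740e-01, -2.33644953e-02,  7.38387668e-04,
         6.11902226e+00],
       [-8.96968439e-05, -2.77528321e-02, -9.99614812e-01,
         1.00336450e+03],
       [ 0.00000000e+00,  0.00000000e+00,  0.00000000e+00,
         1.00000000e+00]])}
```

View pics/scene0.png

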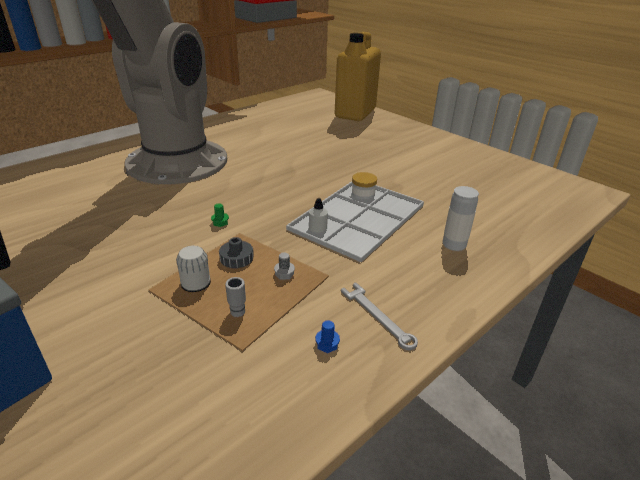

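View pics/top0.png

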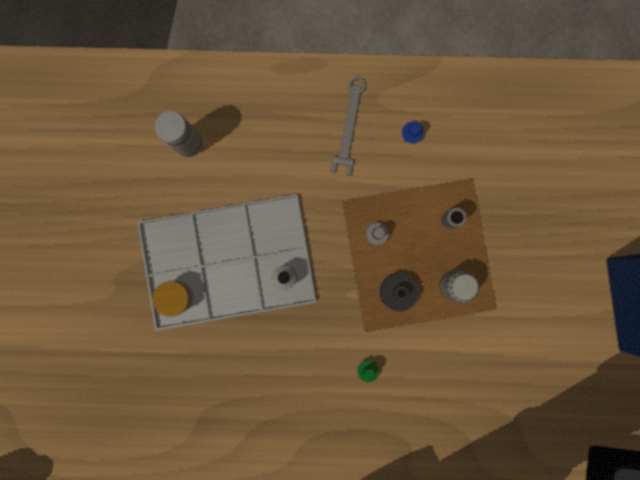

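The scene view shows the mat with the filter (193,268), wrench (236,252), socket (236,296) and plug (285,267). In the top view the tray is left of the mat (corners about (139,220), (299,195), (315,300), (155,328)), with the tin at (170,298) and the bottle at (285,277).

Run:
```python
import cv2
a=cv2.imread("pics/top0.png");b=cv2.imread("pics/scene0.png")
cv2.imwrite("pics/t_mat.png",cv2.resize(a[170:340,330:510],None,fx=4.4,fy=3.5 and 3.5 if 0 else 3.5) if 0 else cv2.resize(a[170:340,330:510],None,fx=3.5,fy=3.5,interpolation=cv2.INTER_CUBIC))
cv2.imwrite("pics/t_tray.png",cv2.resize(a[185:340,125:330],None,fx=3.8,fy=3.8,interpolation=cv2.INTER_CUBIC))
cv2.imwrite("pics/s_mat.png",cv2.resize(b[225:345,145:335],None,fx=4,fy=4,interpolation=cv2.INTER_CUBIC))
```

```text
(no output)
```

View pics/t_mat.png

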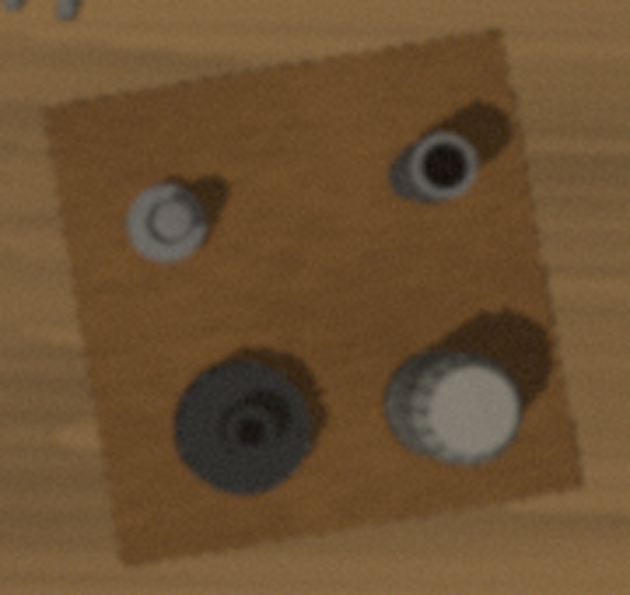

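View pics/t_tray.png

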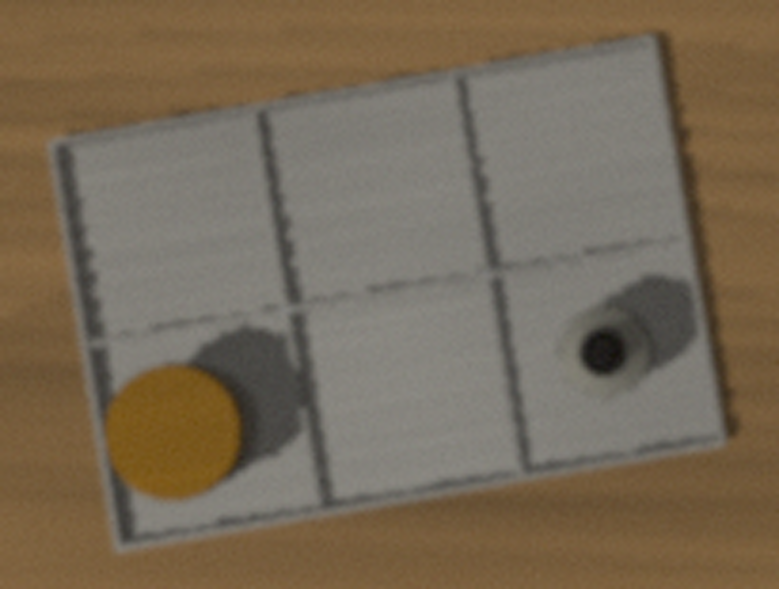

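View pics/s_mat.png

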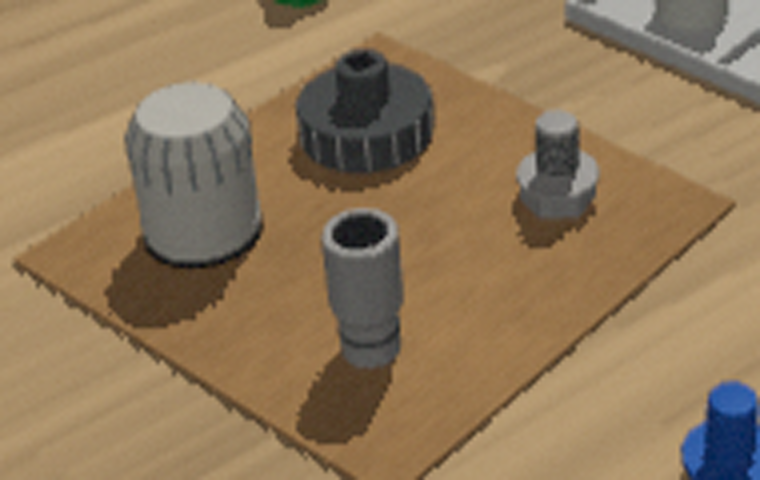

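```bash
cat > h.py <<'E'
import numpy as np,cv2
from cell import *
K={n:get_calibration(n) for n in("scene","top")}
def ray(n,uv):
    c=K[n];M=c["cam_to_world"];d=M[:3,:3]@np.linalg.solve(c["camera_matrix"],[uv[0],uv[1],1.]);return M[:3,3],d
def onz(n,uv,z):
    o,d=ray(n,uv);return o+d*(z-o[2])/d[2]
def tri(a,b):
    o1,d1=ray("top",a);o2,d2=ray("scene",b)
    s=np.linalg.lstsq(np.c_[d1,-d2],o2-o1,rcond=None)[0];p,q=o1+s[0]*d1,o2+s[1]*d2
    return (p+q)/2,np.linalg.norm(p-q)
def proj(n,p):
    M=np.linalg.inv(K[n]["cam_to_world"]);c=K[n]["camera_matrix"]@(M[:3,:3]@np.asarray(p,float)+M[:3,3]);return c[:2]/c[2]
def crop(x,y,ox,oy,f): return ((x+.5)/f-.5+ox,(y+.5)/f-.5+oy)
E
python3 - <<'E'
from h import *
np.set_printoptions(precision=1,suppress=True)
m=lambda x,y:crop(x,y,330,170,3.5); s=lambda x,y:crop(x,y,145,225,4)
for n,a,b,z in(("plugtop",m(173,219),s(558,122),50),("socket",m(444,165),s(361,233),70),("filter",m(473,411),s(189,110),76),("boss",m(250,430),s(362,60),48)):
    p,e=tri(a,b);print(n,"tri",p,e,"top",onz("top",a,z),"scene",onz("scene",b,z))
print("flange",onz("top",m(167,222),20),"cup",onz("top",m(244,427),26))
a=cv2.imread("pics/top0.png");hsv=cv2.cvtColor(a,cv2.COLOR_BGR2HSV)
mk=((hsv[...,1]<60)&(hsv[...,2]>60)).astype(np.uint8);mk[:185]=0;mk[340:]=0;mk[:,:125]=0;mk[:,325:]=0
mk=cv2.morphologyEx(mk,cv2.MORPH_CLOSE,np.ones((7,7)))
c=max(cv2.findContours(mk,0,2)[0],key=cv2.contourArea)
ap=cv2.minAreaRect(c);bx=cv2.boxPoints(ap);print(bx)
hull=cv2.convexHull(c);q=cv2.approxPolyDP(hull,6,True)[:,0];print(q)
P=np.array([onz("top",u,12) for u in bx]);print(P,np.linalg.norm(P-np.roll(P,1,0),axis=1),P.mean(0))
# hand picks of corners
t=lambda x,y:onz("top",crop(x,y,125,185,3.8),12)
Q=np.array([t(51,143),t(657,36),t(726,440),t(120,548)]);print(Q,np.linalg.norm(Q-np.roll(Q,1,0),axis=1),Q.mean(0))
for A,B in((0,1),(3,2)): d=Q[A]-Q[B];print("yaw",np.arctan2(-d[0],d[1]))
for A,B in((0,3),(1,2)): d=Q[A]-Q[B];print("yaw",np.arctan2(d[1],d[0]))
print("tin",onz("top",crop(173,432,125,185,3.8),49),"bot",onz("top",crop(603,351,125,185,3.8),77))
E
```

```text
plugtop tri [600.7 -97.5  49.8] 0.006144731288494941 top [600.7 -97.5  50. ] scene [600.9 -97.7  50. ]
socket tri [ 628.6 -225.3   69.9] 0.16696926760674802 top [ 628.7 -225.2   70. ] scene [ 628.7 -225.4   70. ]
filter tri [ 511.6 -238.8   75.3] 2.0929412138915358 top [ 511.  -239.5   76. ] scene [ 513.4 -238.5   76. ]
boss tri [ 498.  -137.5   49.6] 0.4537795714110866 top [ 498.  -137.6   48. ] scene [ 495.8 -136.5   48. ]
flange [600.8 -97.7  20. ] cup [ 498.3 -137.9   26. ]
[[136.1 221.4]
 [297.5 193.3]
 [316.4 301.8]
 [155.  330. ]]
[[297 195]
 [315 301]
 [155 328]
 [138 222]]
[[611.9 333.5  12. ]
 [669.2  46.   12. ]
 [476.    7.5  12. ]
 [419.3 293.5  12. ]] [196.7 293.1 197.  291.5] [544.1 170.1  12. ]
[[610.5 329.9  12. ]
 [667.7  45.9  12. ]
 [478.5   8.9  12. ]
 [421.4 291.5  12. ]] [193.  289.8 192.8 288.3] [544.5 169.   12. ]
yaw 0.19867447757589862
yaw 0.1993492631780108
yaw 0.20061379546294136
yaw 0.19304538343541325
tin [478.8 258.5  49. ] bot [520.7  63.6  77. ]
```

```bash
cat >> h.py <<'E'
from scipy.spatial.transform import Rotation as Rot
C=np.array([544.3,169.5]);Y=.197;ex=np.array([np.cos(Y),np.sin(Y)]);ey=np.array([-ex[1],ex[0]])
T={"plug":C-48*ex,"socket":C+48*ex,"filter":C+48*ex+96*ey}
def go(*pts,yaw=Y):
    s=observe();w,x,y,z=s["orientation"];R=Rot.from_quat([x,y,z,w])
    print("t",round(s["t"],2),"tcp",s["tool_pos"].round(1),"F",s["force"].round(1),"g",round(s["gripper_width"],3))
    G=Rot.from_euler("z",yaw)*Rot.from_euler("x",np.pi)
    print("yaw",np.round(np.arctan2(*R.as_matrix()[[1,0],0]),4),"rot",(R.inv()*G).as_rotvec().round(4))
    for p in pts: print(np.round(p,1),"->",(R.inv().apply(np.array(p)-s["tool_pos"])/10).round(2))
E
python3 - <<'E'
from h import *
print(T)
go([600.8,-97.6,140],[600.8,-97.6,60],[600.8,-97.6,34])
E
```

```text
{'plug': array([497.22840762, 160.10504441]), 'socket': array([591.37159238, 178.89495559]), 'filter': array([572.5816812 , 273.03814036])}
t 0.1 tcp [ 219.1 -638.1  238.7] F [-0.7 -0.6 -0.1] g 0.999
yaw 0.3307 rot [-0.0012  0.0002  0.1337]
[600.8 -97.6 140. ] -> [ 53.65 -38.71   9.91]
[600.8 -97.6  60. ] -> [ 53.66 -38.7   17.91]
[600.8 -97.6  34. ] -> [ 53.66 -38.7   20.51]
```

send_rows(moves=[{"gripper":100,"translation":[10,-7.2,2],"rot":[0,0,0.03]},{"gripper":100,"translation":[53.65,-38.7,5],"rot":[0,0,0.134]},{"gripper":100,"translation":[53.65,-38.7,5],"rot":[0,0,0.134]},{"gripper":100,"translation":[53.65,-38.7,5],"rot":[0,0,0.134]},{"gripper":100,"translation":[53.65,-38.7,5],"rot":[0,0,0.134]},{"gripper":100,"translation":[53.65,-38.7,5],"rot":[0,0,0.134]},{"gripper":100,"translation":[53.65,-38.7,5],"rot":[0,0,0.134]},{"gripper":100,"translation":[53.65,-38.7,5],"rot":[0,0,0.134]},{"gripper":100,"translation":[53.65,-38.7,5],"rot":[0,0,0.134]},{"gripper":80,"translation":[53.65,-38.7,5],"rot":[0,0,0.134]},{"gripper":70,"translation":[53.65,-38.7,5],"rot":[0,0,0.134]},{"gripper":70,"translation":[53.65,-38.7,9.9],"rot":[0,0,0.134]},{"gripper":70,"translation":[53.65,-38.7,9.9],"rot":[0,0,0.134]},{"gripper":70,"translation":[53.65,-38.7,9.9],"rot":[0,0,0.134]},{"gripper":70,"translation":[53.65,-38.7,9.9],"rot":[0,0,0.134]}])

```text
t: 1.98
tool_pos: [601.4, -98.4, 141.9]
orientation: [-0.0, 0.995, 0.098, 0.001]
force: [0.0, -0.9, 0.9]
gripper_width: 0.698
```

Run:
```python
from h import *
go([600.8,-97.6,60],[600.8,-97.6,34])
```

```text
t 1.98 tcp [601.4 -98.4 141.9] F [ 0.  -0.9  0.9] g 0.698
yaw 0.1958 rot [-0.0004 -0.0018 -0.0012]
[600.8 -97.6  60. ] -> [-0.06 -0.09  8.19]
[600.8 -97.6  34. ] -> [-0.07 -0.09 10.79]
```

send_rows(newtons=40, moves=[{"gripper":70,"translation":[-0.06,-0.09,4],"rot":[0,0,0]},{"gripper":70,"translation":[-0.06,-0.09,7],"rot":[0,0,0]},{"gripper":70,"translation":[-0.06,-0.09,9],"rot":[0,0,0]},{"gripper":70,"translation":[-0.06,-0.09,10.3],"rot":[0,0,0]},{"gripper":70,"translation":[-0.06,-0.09,10.8],"rot":[0,0,0]},{"gripper":70,"translation":[-0.06,-0.09,10.8],"rot":[0,0,0]},{"gripper":40,"translation":[-0.06,-0.09,10.8],"rot":[0,0,0]},{"gripper":20,"translation":[-0.06,-0.09,10.8],"rot":[0,0,0]},{"gripper":10,"translation":[-0.06,-0.09,10.8],"rot":[0,0,0]},{"gripper":10,"translation":[-0.06,-0.09,10.8],"rot":[0,0,0]},{"gripper":10,"translation":[-0.06,-0.09,10.8],"rot":[0,0,0]},{"gripper":10,"translation":[-0.06,-0.09,10.8],"rot":[0,0,0]}])

```text
t: 3.48
tool_pos: [601.2, -97.6, 34.4]
orientation: [-0.0, 0.995, 0.098, 0.001]
force: [-1.5, 0.0, 6.9]
gripper_width: 0.214
```

Run:
```python
from h import *
go([600.8,-97.6,34])
for n in("scene","top"):
    f=grab_frame(n)[:,:,::-1]
    c=f[180:330,150:350] if n=="scene" else f[170:340,330:510]
    cv2.imwrite(f"pics/{n}1.png",cv2.resize(c,None,fx=3.5,fy=3.5,interpolation=cv2.INTER_CUBIC))
```

```text
t 3.48 tcp [601.2 -97.6  34.4] F [-1.5  0.   6.9] g 0.214
yaw 0.1957 rot [-0.     -0.0026 -0.0013]
[600.8 -97.6  34. ] -> [-0.04 -0.01  0.04]
```

View pics/scene1.png

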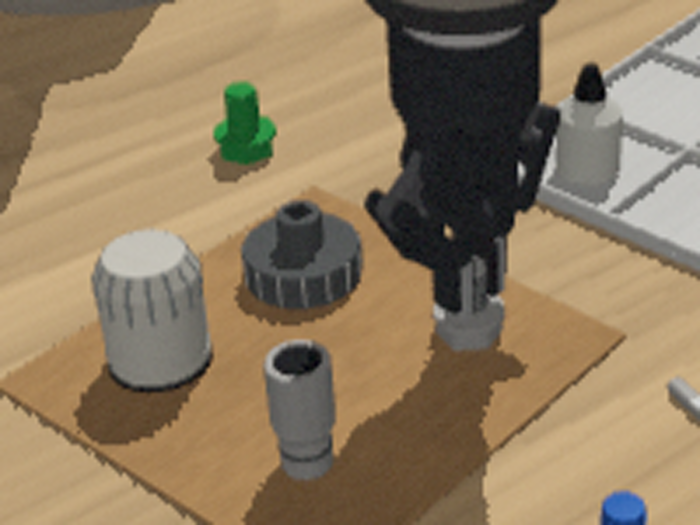

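The plug is gripped on its shank (about (470,290) in the crop), with the opening at 0.214, roughly the 20 mm shank. Next I lift and carry it.

Run:
```python
from h import *
p=T["plug"]+[.3,0]
go([601.2,-97.6,150],[*p,150],[*p,60],[*p,34])
```

```text
t 3.58 tcp [601.2 -97.6  34.4] F [-1.7  0.8  6.3] g 0.217
yaw 0.1957 rot [-0.     -0.0026 -0.0013]
[601.2 -97.6 150. ] -> [ 3.000e-02 -1.000e-02 -1.156e+01]
[497.5 160.1 150. ] -> [ -5.13 -27.3  -11.57]
[497.5 160.1  60. ] -> [ -5.15 -27.3   -2.57]
[497.5 160.1  34. ] -> [ -5.16 -27.3    0.03]
```

send_rows(moves=[{"gripper":10,"translation":[0,0,-1],"rot":[0,0,0]},{"gripper":10,"translation":[0,0,-4],"rot":[0,0,0]},{"gripper":10,"translation":[0,0,-8],"rot":[0,0,0]},{"gripper":10,"translation":[0,0,-11.5],"rot":[0,0,0]},{"gripper":10,"translation":[-0.5,-3,-11.5],"rot":[0,0,0]},{"gripper":10,"translation":[-1.4,-7.5,-11.5],"rot":[0,0,0]},{"gripper":10,"translation":[-2.4,-12.5,-11.5],"rot":[0,0,0]},{"gripper":10,"translation":[-3.3,-17.5,-11.5],"rot":[0,0,0]},{"gripper":10,"translation":[-4.2,-22,-11.5],"rot":[0,0,0]},{"gripper":10,"translation":[-4.9,-25.5,-11.5],"rot":[0,0,0]},{"gripper":10,"translation":[-5.15,-27.3,-11.5],"rot":[0,0,0]},{"gripper":10,"translation":[-5.15,-27.3,-11.5],"rot":[0,0,0]},{"gripper":10,"translation":[-5.15,-27.3,-11.5],"rot":[0,0,0]},{"gripper":10,"translation":[-5.15,-27.3,-11.5],"rot":[0,0,0]}])

```text
t: 5.32
tool_pos: [497.7, 159.1, 149.4]
orientation: [-0.0, 0.995, 0.097, 0.001]
force: [0.3, 1.0, -2.4]
gripper_width: 0.217
```

Run:
```python
from h import *
p=T["plug"]+[.3,0]
go([*p,150],[*p,60],[*p,34])
f=grab_frame("scene")[:,:,::-1]
cv2.imwrite("pics/s2.png",cv2.resize(f[60:270,240:500],None,fx=2.8,fy=2.8,interpolation=cv2.INTER_CUBIC))
```

```text
t 5.33 tcp [497.7 159.1 149.4] F [ 0.3  1.  -2.4] g 0.217
yaw 0.1942 rot [ 0.0002 -0.0026 -0.0028]
[497.5 160.1 150. ] -> [ 0.01 -0.1  -0.06]
[497.5 160.1  60. ] -> [-0.02 -0.1   8.94]
[497.5 160.1  34. ] -> [-0.03 -0.1  11.54]
```

View pics/s2.png

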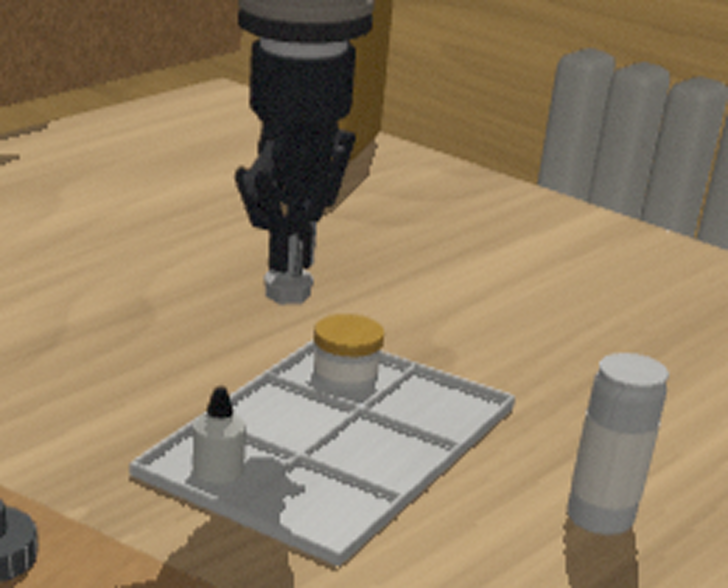

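The plug hangs upright at crop (290,285). I lower it and release.

send_rows(moves=[{"gripper":10,"translation":[-0.03,-0.1,4],"rot":[0,0,0]},{"gripper":10,"translation":[-0.03,-0.1,8],"rot":[0,0,0]},{"gripper":10,"translation":[-0.03,-0.1,10.5],"rot":[0,0,0]},{"gripper":10,"translation":[-0.03,-0.1,11.2],"rot":[0,0,0]},{"gripper":10,"translation":[-0.03,-0.1,11.5],"rot":[0,0,0]},{"gripper":10,"translation":[-0.03,-0.1,11.6],"rot":[0,0,0]},{"gripper":10,"translation":[-0.03,-0.1,11.6],"rot":[0,0,0]},{"gripper":10,"translation":[-0.03,-0.1,11.6],"rot":[0,0,0]}])

```text
t: 6.38
tool_pos: [497.7, 160.3, 33.9]
orientation: [-0.0, 0.995, 0.097, 0.002]
force: [0.7, -0.6, -0.8]
gripper_width: 0.216
```

Run:
```python
from h import *
p=T["plug"]+[.3,0]
go([*p,34],[*p,150])
```

```text
t 6.38 tcp [497.7 160.3  33.9] F [ 0.7 -0.6 -0.8] g 0.216
yaw 0.1943 rot [ 0.0001 -0.0035 -0.0027]
[497.5 160.1  34. ] -> [-0.02  0.02 -0.01]
[497.5 160.1 150. ] -> [  0.02   0.02 -11.61]
```

send_rows(moves=[{"gripper":10,"translation":[0,0,0.05],"rot":[0,0,0]},{"gripper":10,"translation":[0,0,0.07],"rot":[0,0,0]},{"gripper":30,"translation":[0,0,0.07],"rot":[0,0,0]},{"gripper":50,"translation":[0,0,0.07],"rot":[0,0,0]},{"gripper":50,"translation":[0,0,0.07],"rot":[0,0,0]},{"gripper":50,"translation":[0,0,-2],"rot":[0,0,0]},{"gripper":50,"translation":[0,0,-6],"rot":[0,0,0]},{"gripper":50,"translation":[0,0,-11],"rot":[0,0,0]},{"gripper":50,"translation":[0,0,-14],"rot":[0,0,0]},{"gripper":50,"translation":[0,0,-14],"rot":[0,0,0]}])

```text
t: 7.62
tool_pos: [498.4, 160.6, 176.2]
orientation: [-0.001, 0.995, 0.097, 0.004]
force: [-0.6, -0.8, -0.5]
gripper_width: 0.503
```

Run:
```python
from h import *
p=[628.6,-225.3]
go([*p,170],[*p,80],[*p,37])
```

```text
t 7.62 tcp [498.4 160.6 176.2] F [-0.6 -0.8 -0.5] g 0.503
yaw 0.1941 rot [-0.0003 -0.0076 -0.0029]
[ 628.6 -225.3  170. ] -> [ 5.33 40.38  0.65]
[ 628.6 -225.3   80. ] -> [ 5.26 40.38  9.65]
[ 628.6 -225.3   37. ] -> [ 5.22 40.38 13.95]
```

send_rows(moves=[{"gripper":70,"translation":[0.6,4.5,0.6],"rot":[0,-0.008,-0.003]},{"gripper":70,"translation":[1.4,10.5,0.6],"rot":[0,-0.008,-0.003]},{"gripper":70,"translation":[2.2,16.5,0.6],"rot":[0,-0.008,-0.003]},{"gripper":70,"translation":[3.0,22.5,0.6],"rot":[0,-0.008,-0.003]},{"gripper":70,"translation":[3.8,28.5,0.6],"rot":[0,-0.008,-0.003]},{"gripper":70,"translation":[4.6,34.5,0.6],"rot":[0,-0.008,-0.003]},{"gripper":70,"translation":[5.2,38.5,0.6],"rot":[0,-0.008,-0.003]},{"gripper":70,"translation":[5.3,40.38,0.6],"rot":[0,-0.008,-0.003]},{"gripper":70,"translation":[5.3,40.38,0.6],"rot":[0,-0.008,-0.003]},{"gripper":70,"translation":[5.3,40.38,4],"rot":[0,-0.008,-0.003]},{"gripper":70,"translation":[5.3,40.38,4],"rot":[0,-0.008,-0.003]}])

```text
t: 9.0
tool_pos: [627.0, -222.9, 134.2]
orientation: [-0.001, 0.995, 0.099, -0.002]
force: [-0.1, 0.4, 0.0]
gripper_width: 0.7
```

Run:
```python
from h import *
p=[628.6,-225.3]
f=grab_frame("top")[:,:,::-1]
cv2.imwrite("pics/t3.png",cv2.resize(f[185:340,125:330],None,fx=3.8,fy=3.8,interpolation=cv2.INTER_CUBIC))
go([*p,80],[*p,37])
```

```text
t 9.05 tcp [ 627.9 -223.5  135.9] F [-0.3 -0.1  0.4] g 0.699
yaw 0.1989 rot [-0.0018  0.0023  0.0019]
[ 628.6 -225.3   80. ] -> [0.04 0.2  5.59]
[ 628.6 -225.3   37. ] -> [0.05 0.21 9.89]
```

View pics/t3.png

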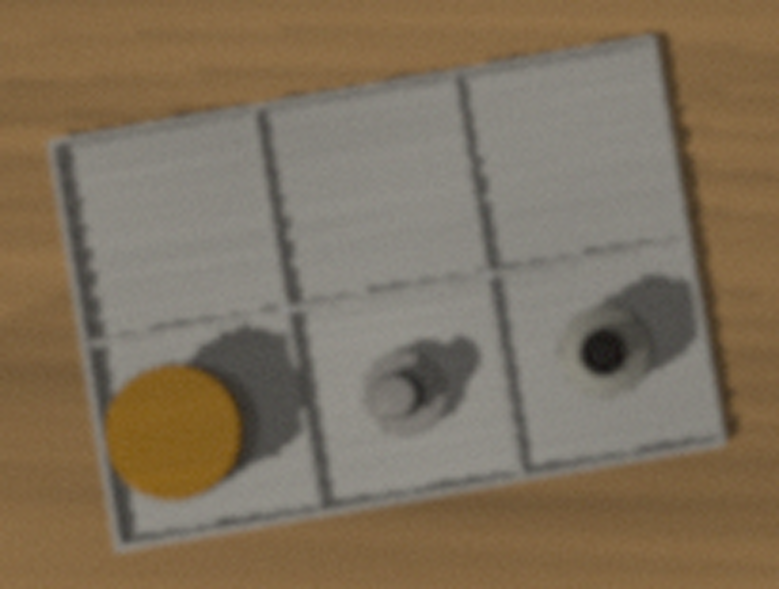

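The plug stands upright in the middle of the near compartment (flange at about (405,390) in the crop). Next is the socket.

send_rows(moves=[{"gripper":70,"translation":[0.05,0.2,2],"rot":[0,0.002,0.002]},{"gripper":70,"translation":[0.05,0.2,5],"rot":[0,0.002,0.002]},{"gripper":70,"translation":[0.05,0.2,8],"rot":[0,0.002,0.002]},{"gripper":70,"translation":[0.05,0.2,9.5],"rot":[0,0.002,0.002]},{"gripper":70,"translation":[0.05,0.2,9.9],"rot":[0,0.002,0.002]},{"gripper":70,"translation":[0.05,0.2,9.9],"rot":[0,0.002,0.002]},{"gripper":50,"translation":[0.05,0.2,9.9],"rot":[0,0.002,0.002]},{"gripper":30,"translation":[0.05,0.2,9.9],"rot":[0,0.002,0.002]},{"gripper":25,"translation":[0.05,0.2,9.9],"rot":[0,0.002,0.002]},{"gripper":25,"translation":[0.05,0.2,9.9],"rot":[0,0.002,0.002]},{"gripper":25,"translation":[0.05,0.2,9.9],"rot":[0,0.002,0.002]},{"gripper":25,"translation":[0.05,0.2,9.9],"rot":[0,0.002,0.002]}])

```text
t: 10.55
tool_pos: [629.1, -225.4, 37.8]
orientation: [-0.001, 0.995, 0.098, 0.0]
force: [-1.1, 1.0, 6.3]
gripper_width: 0.363
```

Run:
```python
from h import *
print("plug",onz("top",crop(405,390,125,185,3.8),19),onz("top",crop(397,393,125,185,3.8),49),T["plug"])
p=T["socket"]
go([628.6,-225.3,37],[628.6,-225.3,190],[*p,190],[*p,37])
```

```text
plug [498.70362644 158.97615644  19.        ] [498.78369222 157.89403495  49.        ] [497.22840762 160.10504441]
t 10.55 tcp [ 629.1 -225.4   37.8] F [-1.1  1.   6.3] g 0.363
yaw 0.1968 rot [-0.0012 -0.0009 -0.0002]
[ 628.6 -225.3   37. ] -> [-0.05 -0.02  0.08]
[ 628.6 -225.3  190. ] -> [ -0.03  -0.04 -15.22]
[591.4 178.9 190. ] -> [  4.22 -40.4  -15.17]
[591.4 178.9  37. ] -> [  4.21 -40.39   0.13]
```

send_rows(moves=[{"gripper":25,"translation":[0,0,-1],"rot":[0,0,0]},{"gripper":25,"translation":[0,0,-4],"rot":[0,0,0]},{"gripper":25,"translation":[0,0,-8],"rot":[0,0,0]},{"gripper":25,"translation":[0,0,-12],"rot":[0,0,0]},{"gripper":25,"translation":[0.3,-3,-13],"rot":[0,0,0]},{"gripper":25,"translation":[0.8,-7.5,-13],"rot":[0,0,0]},{"gripper":25,"translation":[1.3,-12.5,-13],"rot":[0,0,0]},{"gripper":25,"translation":[1.8,-17.5,-13],"rot":[0,0,0]},{"gripper":25,"translation":[2.3,-22.5,-13],"rot":[0,0,0]},{"gripper":25,"translation":[2.8,-27.5,-13],"rot":[0,0,0]},{"gripper":25,"translation":[3.3,-32.5,-13],"rot":[0,0,0]},{"gripper":25,"translation":[3.9,-37,-13],"rot":[0,0,0]},{"gripper":25,"translation":[4.2,-40,-13],"rot":[0,0,0]},{"gripper":25,"translation":[4.25,-40.4,-13],"rot":[0,0,0]},{"gripper":25,"translation":[4.25,-40.4,-13],"rot":[0,0,0]},{"gripper":25,"translation":[4.25,-40.4,-13],"rot":[0,0,0]}])

```text
t: 12.55
tool_pos: [592.0, 177.5, 168.5]
orientation: [-0.0, 0.995, 0.097, 0.0]
force: [-0.1, 0.1, -1.8]
gripper_width: 0.358
```

Run:
```python
from h import *
p=T["socket"]+[.4,0]
go([*p,150],[*p,60],[*p,37])
f=grab_frame("scene")[:,:,::-1]
cv2.imwrite("pics/s4.png",cv2.resize(f[60:270,240:500],None,fx=2.8,fy=2.8,interpolation=cv2.INTER_CUBIC))
```

```text
t 12.55 tcp [592.  177.5 168.5] F [-0.1  0.1 -1.8] g 0.358
yaw 0.1952 rot [-0.0006 -0.0009 -0.0018]
[591.8 178.9 150. ] -> [ 0.01 -0.14  1.85]
[591.8 178.9  60. ] -> [-0.   -0.14 10.85]
[591.8 178.9  37. ] -> [-0.   -0.13 13.15]
```

View pics/s4.png

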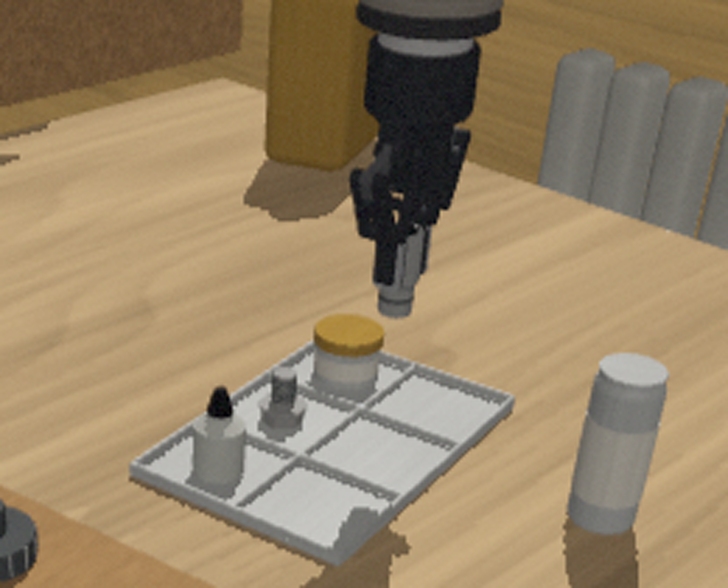

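The socket is held upright at crop (400,280), and the plug stands at (285,400). I lower the socket, release it and retreat.

send_rows(moves=[{"gripper":25,"translation":[0,-0.13,4],"rot":[0,0,0]},{"gripper":25,"translation":[0,-0.13,8],"rot":[0,0,0]},{"gripper":25,"translation":[0,-0.13,11.5],"rot":[0,0,0]},{"gripper":25,"translation":[0,-0.13,12.7],"rot":[0,0,0]},{"gripper":25,"translation":[0,-0.13,13.1],"rot":[0,0,0]},{"gripper":25,"translation":[0,-0.13,13.2],"rot":[0,0,0]},{"gripper":25,"translation":[0,-0.13,13.2],"rot":[0,0,0]},{"gripper":25,"translation":[0,-0.13,13.2],"rot":[0,0,0]},{"gripper":45,"translation":[0,-0.13,13.2],"rot":[0,0,0]},{"gripper":60,"translation":[0,-0.13,13.2],"rot":[0,0,0]},{"gripper":60,"translation":[0,-0.13,13.2],"rot":[0,0,0]},{"gripper":60,"translation":[0,-0.13,12],"rot":[0,0,0]},{"gripper":60,"translation":[0,-0.13,8],"rot":[0,0,0]},{"gripper":60,"translation":[0,-0.13,3],"rot":[0,0,0]},{"gripper":60,"translation":[0,-0.13,-1],"rot":[0,0,0]},{"gripper":80,"translation":[0,-0.13,-1],"rot":[0,0,0]},{"gripper":100,"translation":[0,-0.13,-1],"rot":[0,0,0]}])

```text
t: 14.72
tool_pos: [591.5, 178.7, 178.6]
orientation: [-0.0, 0.995, 0.097, 0.0]
force: [0.0, -0.7, -0.3]
gripper_width: 0.977
```

Run:
```python
from h import *
p=[512,-239]
go([*p,170],[*p,120],[*p,30])
```

```text
t 14.72 tcp [591.5 178.7 178.6] F [ 0.  -0.7 -0.3] g 0.977
yaw 0.1951 rot [-0.0007 -0.0011 -0.0019]
[ 512 -239  170] -> [-15.9   39.44   0.82]
[ 512 -239  120] -> [-15.9   39.44   5.82]
[ 512 -239   30] -> [-15.91  39.45  14.82]
```

send_rows(moves=[{"gripper":100,"translation":[-2,5,0.8],"rot":[0,0,0]},{"gripper":100,"translation":[-4.2,10.5,0.8],"rot":[0,0,0]},{"gripper":100,"translation":[-6.4,16,0.8],"rot":[0,0,0]},{"gripper":100,"translation":[-8.6,21.5,0.8],"rot":[0,0,0]},{"gripper":100,"translation":[-10.8,27,0.8],"rot":[0,0,0]},{"gripper":100,"translation":[-13,32.5,0.8],"rot":[0,0,0]},{"gripper":100,"translation":[-15,37.5,0.8],"rot":[0,0,0]},{"gripper":100,"translation":[-15.9,39.4,0.8],"rot":[0,0,0]},{"gripper":100,"translation":[-15.9,39.4,0.8],"rot":[0,0,0]},{"gripper":100,"translation":[-15.9,39.4,5],"rot":[0,0,0]},{"gripper":100,"translation":[-15.9,39.4,5],"rot":[0,0,0]},{"gripper":100,"translation":[-15.9,39.4,5],"rot":[0,0,0]}])

```text
t: 16.23
tool_pos: [512.4, -237.8, 128.8]
orientation: [-0.001, 0.995, 0.098, 0.0]
force: [0.6, 0.3, 0.1]
gripper_width: 0.999
```

Run:
```python
from h import *
f=grab_frame("top")[:,:,::-1]
cv2.imwrite("pics/t5.png",cv2.resize(f[185:340,125:330],None,fx=3.8,fy=3.8,interpolation=cv2.INTER_CUBIC))
f=grab_frame("scene")[:,:,::-1]
cv2.imwrite("pics/s5.png",cv2.resize(f[160:345,145:335],None,fx=3.2,fy=3.2,interpolation=cv2.INTER_CUBIC))
p=[512,-239]
go([*p,120],[*p,30])
```

```text
t 16.32 tcp [ 512.7 -238.4  129.4] F [ 0.3 -0.4  0.1] g 1.002
yaw 0.1957 rot [ 0.     -0.0024 -0.0013]
[ 512 -239  120] -> [-0.09  0.05  0.94]
[ 512 -239   30] -> [-0.11  0.05  9.94]
```

View pics/t5.png

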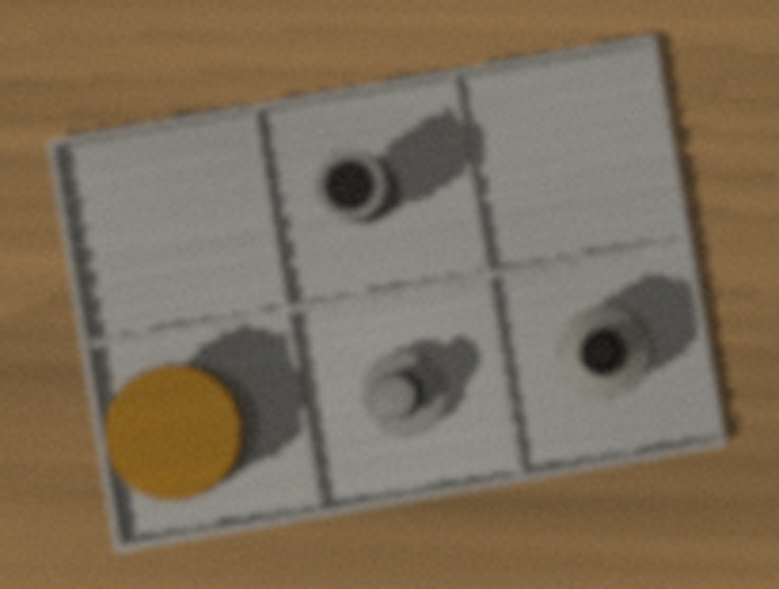

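View pics/s5.png

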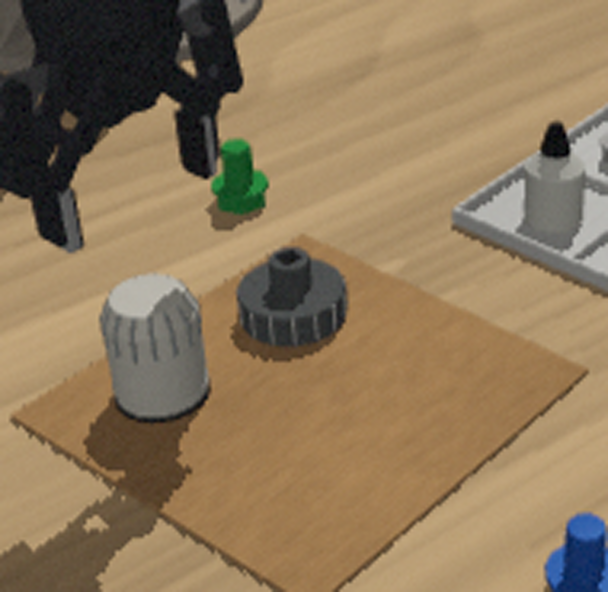

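The socket stands in the middle-far compartment (mouth at about (350,185) in the crop). The open gripper is above the filter (155,345 in the scene crop), so I descend.

send_rows(newtons=50, moves=[{"gripper":100,"translation":[-0.1,0.05,2],"rot":[0,-0.002,0]},{"gripper":100,"translation":[-0.1,0.05,5],"rot":[0,-0.002,0]},{"gripper":100,"translation":[-0.1,0.05,8],"rot":[0,-0.002,0]},{"gripper":100,"translation":[-0.1,0.05,9.5],"rot":[0,-0.002,0]},{"gripper":100,"translation":[-0.1,0.05,9.9],"rot":[0,-0.002,0]},{"gripper":100,"translation":[-0.1,0.05,9.9],"rot":[0,-0.002,0]},{"gripper":80,"translation":[-0.1,0.05,9.9],"rot":[0,-0.002,0]},{"gripper":65,"translation":[-0.1,0.05,9.9],"rot":[0,-0.002,0]},{"gripper":50,"translation":[-0.1,0.05,9.9],"rot":[0,-0.002,0]},{"gripper":50,"translation":[-0.1,0.05,9.9],"rot":[0,-0.002,0]},{"gripper":50,"translation":[-0.1,0.05,9.9],"rot":[0,-0.002,0]},{"gripper":50,"translation":[-0.1,0.05,9.9],"rot":[0,-0.002,0]}])

```text
t: 17.82
tool_pos: [512.5, -239.1, 31.4]
orientation: [0.0, 0.995, 0.098, 0.001]
force: [-2.2, 0.7, 10.9]
gripper_width: 0.617
```

Run:
```python
from h import *
print("socket",onz("top",crop(352,185,125,185,3.8),69),T["socket"])
p=T["filter"]
go([512,-239,30],[512,-239,160],[*p,160],[*p,30])
```

```text
socket [591.43425104 177.2334863   69.        ] [591.37159238 178.89495559]
t 17.82 tcp [ 512.5 -239.1   31.4] F [-2.2  0.7 10.9] g 0.617
yaw 0.1956 rot [ 0.0005 -0.0012 -0.0014]
[ 512 -239   30] -> [-0.04 -0.02  0.14]
[ 512 -239  160] -> [ -0.03  -0.02 -12.86]
[572.6 273.  160. ] -> [ 15.87 -49.07 -12.87]
[572.6 273.   30. ] -> [ 15.85 -49.07   0.13]
```

send_rows(moves=[{"gripper":50,"translation":[0,0,-1],"rot":[0,0,0]},{"gripper":50,"translation":[0,0,-4],"rot":[0,0,0]},{"gripper":50,"translation":[0,0,-8],"rot":[0,0,0]},{"gripper":50,"translation":[0,0,-12],"rot":[0,0,0]},{"gripper":50,"translation":[0.9,-3,-13],"rot":[0,0,0]},{"gripper":50,"translation":[2.4,-7.5,-13],"rot":[0,0,0]},{"gripper":50,"translation":[4,-12.5,-13],"rot":[0,0,0]},{"gripper":50,"translation":[5.6,-17.5,-13],"rot":[0,0,0]},{"gripper":50,"translation":[7.2,-22.5,-13],"rot":[0,0,0]},{"gripper":50,"translation":[8.8,-27.5,-13],"rot":[0,0,0]},{"gripper":50,"translation":[10.4,-32.5,-13],"rot":[0,0,0]},{"gripper":50,"translation":[12,-37.5,-13],"rot":[0,0,0]},{"gripper":50,"translation":[13.6,-42.5,-13],"rot":[0,0,0]},{"gripper":50,"translation":[15,-46.5,-13],"rot":[0,0,0]},{"gripper":50,"translation":[15.8,-48.8,-13],"rot":[0,0,0]},{"gripper":50,"translation":[15.86,-49.2,-13],"rot":[0,0,0]},{"gripper":50,"translation":[15.86,-49.2,-13],"rot":[0,0,0]},{"gripper":50,"translation":[15.86,-49.2,-13],"rot":[0,0,0]}])

```text
t: 20.08
tool_pos: [572.5, 272.7, 161.4]
orientation: [0.001, 0.995, 0.097, 0.001]
force: [0.5, -0.3, -1.9]
gripper_width: 0.618
```

Run:
```python
from h import *
p=T["filter"]+[0,1]
go([*p,150],[*p,60],[*p,30])
f=grab_frame("scene")[:,:,::-1]
cv2.imwrite("pics/s6.png",cv2.resize(f[60:270,240:500],None,fx=2.8,fy=2.8,interpolation=cv2.INTER_CUBIC))
```

```text
t 20.07 tcp [572.5 272.7 161.4] F [ 0.5 -0.3 -1.9] g 0.618
yaw 0.1938 rot [ 0.0013 -0.0012 -0.0032]
[572.6 274.  150. ] -> [ 0.03 -0.13  1.14]
[572.6 274.   60. ] -> [ 0.02 -0.15 10.14]
[572.6 274.   30. ] -> [ 0.02 -0.15 13.14]
```

View pics/s6.png

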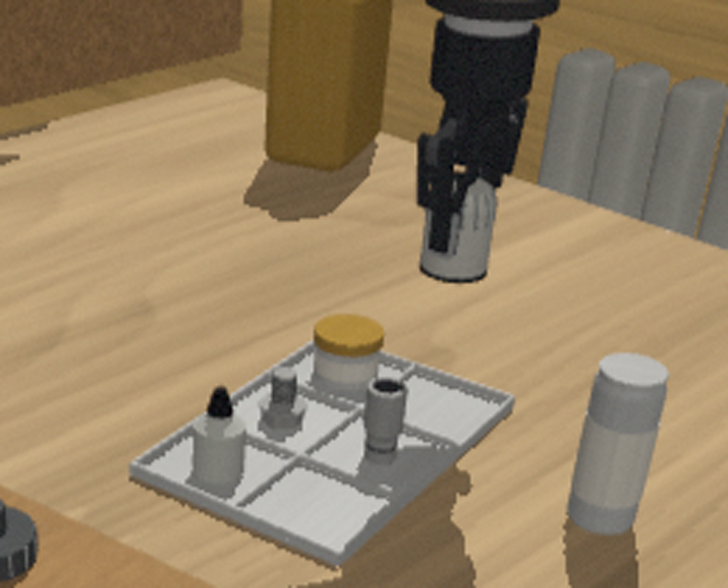

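The filter is held upright at crop (457,235), and the socket and plug stand in place. I lower and release the filter.

send_rows(moves=[{"gripper":50,"translation":[0.02,-0.15,4],"rot":[0,0,0]},{"gripper":50,"translation":[0.02,-0.15,8],"rot":[0,0,0]},{"gripper":50,"translation":[0.02,-0.15,11.5],"rot":[0,0,0]},{"gripper":50,"translation":[0.02,-0.15,12.7],"rot":[0,0,0]},{"gripper":50,"translation":[0.02,-0.15,13.05],"rot":[0,0,0]},{"gripper":50,"translation":[0.02,-0.15,13.13],"rot":[0,0,0]},{"gripper":50,"translation":[0.02,-0.15,13.13],"rot":[0,0,0]},{"gripper":50,"translation":[0.02,-0.15,13.13],"rot":[0,0,0]},{"gripper":70,"translation":[0.02,-0.15,13.13],"rot":[0,0,0]},{"gripper":88,"translation":[0.02,-0.15,13.13],"rot":[0,0,0]},{"gripper":88,"translation":[0.02,-0.15,13.13],"rot":[0,0,0]},{"gripper":88,"translation":[0.02,-0.15,12],"rot":[0,0,0]},{"gripper":88,"translation":[0.02,-0.15,8],"rot":[0,0,0]},{"gripper":88,"translation":[0.02,-0.15,3],"rot":[0,0,0]},{"gripper":88,"translation":[0.02,-0.15,-1],"rot":[0,0,0]},{"gripper":75,"translation":[0.02,-0.15,-1.5],"rot":[0,0,0]},{"gripper":60,"translation":[0.02,-0.15,-1.5],"rot":[0,0,0]}])

```text
t: 22.25
tool_pos: [572.4, 274.3, 176.8]
orientation: [0.0, 0.995, 0.097, 0.001]
force: [-0.3, -0.1, 0.4]
gripper_width: 0.601
```

Run:
```python
from h import *
p=[498,-137.6]
go([*p,170],[*p,120],[*p,38])
```

```text
t 22.25 tcp [572.4 274.3 176.8] F [-0.3 -0.1  0.4] g 0.601
yaw 0.1939 rot [ 0.0011 -0.002  -0.0031]
[ 498.  -137.6  170. ] -> [-15.24  38.99   0.7 ]
[ 498.  -137.6  120. ] -> [-15.25  38.98   5.7 ]
[ 498.  -137.6   38. ] -> [-15.27  38.97  13.9 ]
```

send_rows(moves=[{"gripper":60,"translation":[-2,5,0.7],"rot":[0,0,0]},{"gripper":60,"translation":[-4.2,10.5,0.7],"rot":[0,0,0]},{"gripper":60,"translation":[-6.4,16,0.7],"rot":[0,0,0]},{"gripper":60,"translation":[-8.6,21.5,0.7],"rot":[0,0,0]},{"gripper":60,"translation":[-10.8,27,0.7],"rot":[0,0,0]},{"gripper":60,"translation":[-13,32.5,0.7],"rot":[0,0,0]},{"gripper":60,"translation":[-14.7,37.5,0.7],"rot":[0,0,0]},{"gripper":60,"translation":[-15.25,39,0.7],"rot":[0,0,0]},{"gripper":60,"translation":[-15.25,39,5],"rot":[0,0,0]},{"gripper":60,"translation":[-15.25,39,5],"rot":[0,0,0]},{"gripper":60,"translation":[-15.25,39,5],"rot":[0,0,0]},{"gripper":60,"translation":[-15.25,39,5],"rot":[0,0,0]}])

```text
t: 23.75
tool_pos: [498.7, -137.5, 128.1]
orientation: [0.001, 0.995, 0.097, 0.002]
force: [0.3, -0.3, 0.9]
gripper_width: 0.599
```

Run:
```python
from h import *
f=grab_frame("top")[:,:,::-1]
cv2.imwrite("pics/t7.png",cv2.resize(f[185:340,125:330],None,fx=3.8,fy=3.8,interpolation=cv2.INTER_CUBIC))
f=grab_frame("scene")[:,:,::-1]
cv2.imwrite("pics/s7.png",cv2.resize(f[150:330,150:430],None,fx=2.8,fy=2.8,interpolation=cv2.INTER_CUBIC))
cv2.imwrite("pics/s7full.png",f)
p=[498,-137.6]
go([*p,120],[*p,38])
```

```text
t 23.85 tcp [ 498.5 -137.6  127.9] F [0.5 0.6 0.7] g 0.601
yaw 0.1943 rot [ 0.0016 -0.0032 -0.0027]
[ 498.  -137.6  120. ] -> [-0.05 -0.02  0.79]
[ 498.  -137.6   38. ] -> [-0.08 -0.03  8.99]
```

View pics/t7.png

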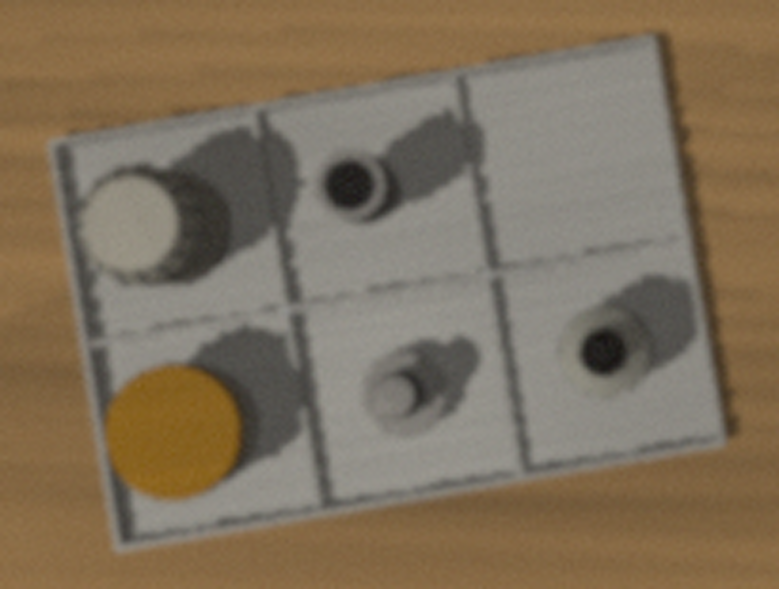

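View pics/s7.png

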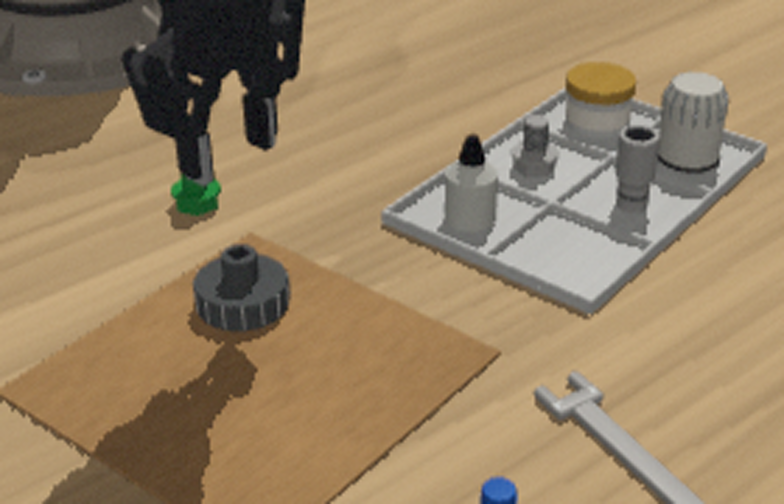

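The filter stands in the far-left compartment (top at (131,222) in the top crop). The wrench is at (240,285) in the scene crop, and I grasp its boss now.

send_rows(newtons=50, moves=[{"gripper":60,"translation":[-0.06,0,3],"rot":[0,-0.003,0]},{"gripper":60,"translation":[-0.07,0,6],"rot":[0,-0.003,0]},{"gripper":60,"translation":[-0.07,0,8.2],"rot":[0,-0.003,0]},{"gripper":60,"translation":[-0.07,0,8.95],"rot":[0,-0.003,0]},{"gripper":60,"translation":[-0.07,0,8.95],"rot":[0,-0.003,0]},{"gripper":40,"translation":[-0.07,0,8.95],"rot":[0,-0.003,0]},{"gripper":20,"translation":[-0.07,0,8.95],"rot":[0,-0.003,0]},{"gripper":15,"translation":[-0.07,0,8.95],"rot":[0,-0.003,0]},{"gripper":15,"translation":[-0.07,0,8.95],"rot":[0,-0.003,0]},{"gripper":15,"translation":[-0.07,0,8.95],"rot":[0,-0.003,0]},{"gripper":15,"translation":[-0.07,0,8.95],"rot":[0,-0.003,0]}])

```text
t: 25.22
tool_pos: [498.8, -137.9, 39.5]
orientation: [0.001, 0.995, 0.097, 0.001]
force: [-2.2, -0.1, 10.4]
gripper_width: 0.28
```

Run:
```python
from h import *
a=crop(131,222,125,185,3.8);b=crop(698,87,150,150,2.8)
print(onz("top",a,75),onz("scene",b,75),tri(a,b),T["filter"])
p=np.array([572.6,274])
go([498,-137.6,38],[498,-137.6,180],[*p,200],[*p,38+71-1-18])
```

```text
[572.57277097 273.00645404  75.        ] [576.78031546 266.87985613  75.        ] (array([572.33962048, 273.83558838,  70.98244996]), np.float64(0.9171672652451328)) [572.5816812  273.03814036]
t 25.23 tcp [ 498.8 -137.9   39.5] F [-2.2 -0.1 10.4] g 0.28
yaw 0.1943 rot [ 0.0023 -0.0017 -0.0027]
[ 498.  -137.6   38. ] -> [-0.07 -0.05  0.15]
[ 498.  -137.6  180. ] -> [ -0.05  -0.02 -14.05]
[572.6 274.  200. ] -> [ 15.22 -38.96 -16.11]
[572.6 274.   90. ] -> [ 15.21 -38.98  -5.11]
```

send_rows(moves=[{"gripper":15,"translation":[0,0,-1],"rot":[0,0,0]},{"gripper":15,"translation":[0,0,-4],"rot":[0,0,0]},{"gripper":15,"translation":[0,0,-8],"rot":[0,0,0]},{"gripper":15,"translation":[0,0,-12],"rot":[0,0,0]},{"gripper":15,"translation":[0.9,-2.5,-13.5],"rot":[0,0,0]},{"gripper":15,"translation":[2.8,-7.3,-13.5],"rot":[0,0,0]},{"gripper":15,"translation":[4.7,-12.1,-13.5],"rot":[0,0,0]},{"gripper":15,"translation":[6.6,-17,-13.5],"rot":[0,0,0]},{"gripper":15,"translation":[8.5,-21.8,-13.5],"rot":[0,0,0]},{"gripper":15,"translation":[10.4,-26.6,-13.5],"rot":[0,0,0]},{"gripper":15,"translation":[12.2,-31.3,-13.5],"rot":[0,0,0]},{"gripper":15,"translation":[14,-36,-13.5],"rot":[0,0,0]},{"gripper":15,"translation":[15.1,-38.5,-13.5],"rot":[0,0,0]},{"gripper":15,"translation":[15.28,-38.95,-13.5],"rot":[0,0,0]},{"gripper":15,"translation":[15.28,-38.95,-13.5],"rot":[0,0,0]},{"gripper":15,"translation":[15.28,-38.95,-13.5],"rot":[0,0,0]}])

```text
t: 27.22
tool_pos: [573.4, 272.5, 174.2]
orientation: [0.001, 0.995, 0.096, 0.001]
force: [0.4, 0.1, -2.2]
gripper_width: 0.281
```

Run:
```python
from h import *
f=grab_frame("scene")[:,:,::-1]
cv2.imwrite("pics/s8.png",cv2.resize(f[90:240,300:470],None,fx=4,fy=4,interpolation=cv2.INTER_CUBIC))
q=proj("scene",[572.6,273.3,75]);print("pred crop",((q-[300,90])+.5)*4-.5, ((proj("scene",[572.6,273.3,3])-[300,90])+.5)*4-.5)
p=np.array([573.2,273.5])
go([*p,170],[*p,114],[*p,92.5])
```

```text
pred crop [398.74485593 358.69550525] [384.36449714 464.98810697]
t 27.27 tcp [573.4 272.6 174.2] F [ 0.4 -0.9 -1.4] g 0.281
yaw 0.1928 rot [ 0.0028 -0.0018 -0.0042]
[573.2 273.5 170. ] -> [-0.   -0.09  0.42]
[573.2 273.5 114. ] -> [-0.01 -0.11  6.02]
[573.2 273.5  92.5] -> [-0.02 -0.11  8.17]
```

View pics/s8.png

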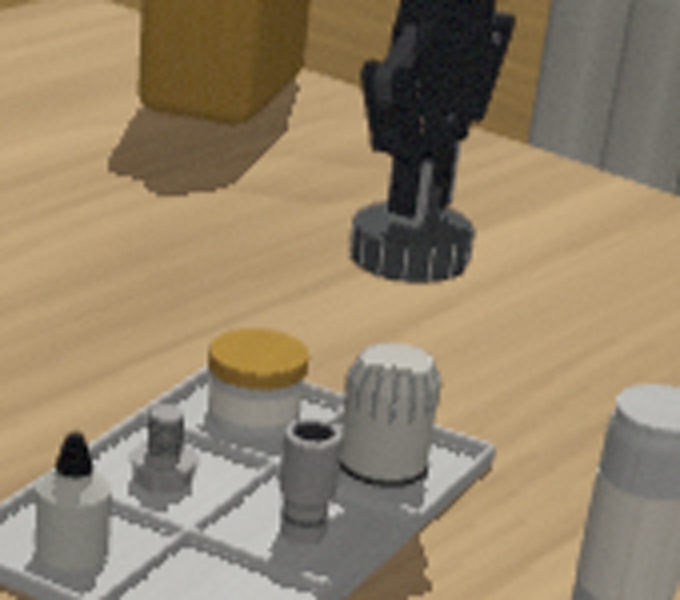

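The filter top in the crop, about (399,360), matches the predicted (399,359). The cup is held level above it, so I lower it slowly.

send_rows(moves=[{"gripper":15,"translation":[-0.01,-0.1,3],"rot":[0.003,-0.002,-0.004]},{"gripper":15,"translation":[-0.01,-0.1,5.5],"rot":[0.003,-0.002,-0.004]},{"gripper":15,"translation":[-0.01,-0.1,6],"rot":[0.003,-0.002,-0.004]},{"gripper":15,"translation":[-0.02,-0.1,6.4],"rot":[0.003,-0.002,-0.004]},{"gripper":15,"translation":[-0.02,-0.1,6.8],"rot":[0.003,-0.002,-0.004]},{"gripper":15,"translation":[-0.02,-0.1,7.1],"rot":[0.003,-0.002,-0.004]},{"gripper":15,"translation":[-0.02,-0.1,7.1],"rot":[0.003,-0.002,-0.004]}])

```text
t: 28.15
tool_pos: [573.2, 273.4, 103.3]
orientation: [-0.0, 0.995, 0.098, -0.0]
force: [0.1, -0.7, -0.9]
gripper_width: 0.279
```

Run:
```python
from h import *
p=np.array([573.2,273.5])
go([*p,92.5])
f=grab_frame("scene")[:,:,::-1]
cv2.imwrite("pics/s9.png",cv2.resize(f[90:240,300:470],None,fx=4,fy=4,interpolation=cv2.INTER_CUBIC))
```

```text
t 28.15 tcp [573.2 273.4 103.3] F [ 0.1 -0.7 -0.9] g 0.279
yaw 0.1968 rot [-0.0002  0.0001 -0.0002]
[573.2 273.5  92.5] -> [ 0.   -0.01  1.08]
```

View pics/s9.png

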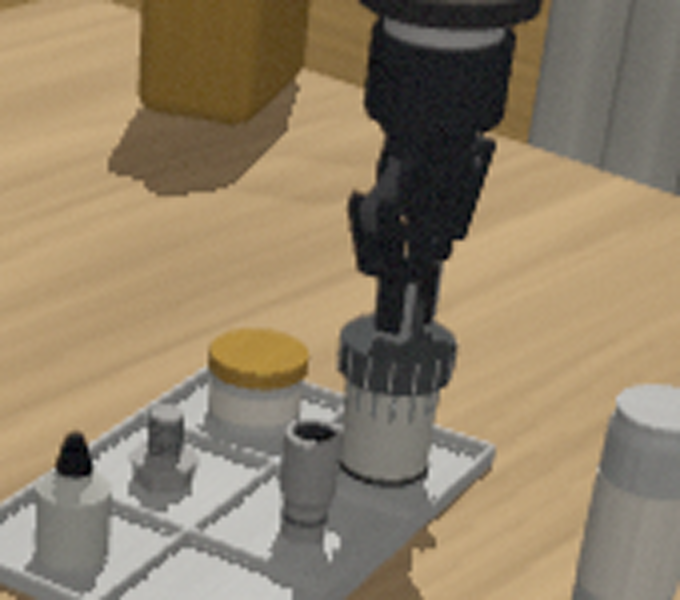

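The cup is around the filter's tapered end with no contact force. I go the rest of the way down.

send_rows(moves=[{"gripper":15,"translation":[0,0,0.25],"rot":[0,0,0]},{"gripper":15,"translation":[0,0,0.5],"rot":[0,0,0]},{"gripper":15,"translation":[0,0,0.75],"rot":[0,0,0]},{"gripper":15,"translation":[0,0,0.9],"rot":[0,0,0]},{"gripper":15,"translation":[0,0,1.0],"rot":[0,0,0]},{"gripper":15,"translation":[0,0,1.05],"rot":[0,0,0]},{"gripper":15,"translation":[0,0,1.05],"rot":[0,0,0]}])

```text
t: 29.08
tool_pos: [573.3, 273.5, 92.9]
orientation: [-0.0, 0.995, 0.098, 0.0]
force: [-0.5, 0.2, -1.6]
gripper_width: 0.281
```

Run:
```python
from h import *
p=np.array([573.2,273.5])
go([*p,92])
```

```text
t 29.07 tcp [573.3 273.5  92.9] F [-0.5  0.2 -1.6] g 0.281
yaw 0.1968 rot [-0.0003 -0.     -0.0002]
[573.2 273.5  92. ] -> [-0.01 -0.    0.09]
```

send_rows(moves=[{"gripper":15,"translation":[0,0,0.05],"rot":[0,0,0]},{"gripper":15,"translation":[0,0,0.1],"rot":[0,0,0]},{"gripper":15,"translation":[0,0,0.1],"rot":[0,0,0]}])

```text
t: 29.45
tool_pos: [573.6, 273.6, 92.6]
orientation: [-0.0, 0.995, 0.098, 0.0]
force: [-3.3, -1.8, 8.4]
gripper_width: 0.284
```

Contact came at TCP z = 92.6 against a predicted 92.5, so the cup is seated. I release and retreat.

send_rows(moves=[{"gripper":28,"translation":[-0.02,0,-0.02],"rot":[0,0,0]},{"gripper":40,"translation":[-0.02,0,-0.02],"rot":[0,0,0]},{"gripper":55,"translation":[-0.02,0,-0.02],"rot":[0,0,0]},{"gripper":55,"translation":[-0.02,0,-0.02],"rot":[0,0,0]},{"gripper":55,"translation":[-0.02,0,-1.5],"rot":[0,0,0]},{"gripper":55,"translation":[-0.02,0,-5],"rot":[0,0,0]},{"gripper":55,"translation":[-0.02,0,-10],"rot":[0,0,0]},{"gripper":55,"translation":[0,5,-12],"rot":[0,0,0]},{"gripper":55,"translation":[0,11,-12],"rot":[0,0,0]},{"gripper":55,"translation":[0,17,-12],"rot":[0,0,0]},{"gripper":55,"translation":[0,23,-12],"rot":[0,0,0]},{"gripper":55,"translation":[0,29,-12],"rot":[0,0,0]},{"gripper":55,"translation":[0,35,-12],"rot":[0,0,0]},{"gripper":55,"translation":[0,38,-12],"rot":[0,0,0]},{"gripper":55,"translation":[0,38,-12],"rot":[0,0,0]},{"gripper":55,"translation":[0,38,-12],"rot":[0,0,0]}])

```text
t: 31.45
tool_pos: [647.8, -98.3, 213.2]
orientation: [-0.0, 0.995, 0.099, 0.001]
force: [-0.9, 0.7, 0.2]
gripper_width: 0.546
```

Run:
```python
from h import *
f=grab_frame("scene")[:,:,::-1]
cv2.imwrite("pics/s10.png",cv2.resize(f[150:265,280:430],None,fx=5,fy=5,interpolation=cv2.INTER_CUBIC))
cv2.imwrite("pics/s10full.png",f)
f=grab_frame("top")[:,:,::-1]
cv2.imwrite("pics/t10.png",cv2.resize(f[185:340,125:330],None,fx=3.8,fy=3.8,interpolation=cv2.INTER_CUBIC))
go()
g=lambda q:(((q-[280,150])+.5)*5-.5).round(0); h=lambda q:(((q-[125,185])+.5)*3.8-.5).round(0)
for z in(79,101): print(z,g(proj("scene",[*T["filter"],z])),h(proj("top",[*T["filter"],z])))
```

```text
t 31.55 tcp [647.8 -97.7 212.9] F [ 0.1 -0.6  0.3] g 0.55
yaw 0.1984 rot [-0.0008 -0.0013  0.0014]
79 [599. 141.] [128. 222.]
101 [605.  98.] [114. 220.]
```

View pics/s10.png

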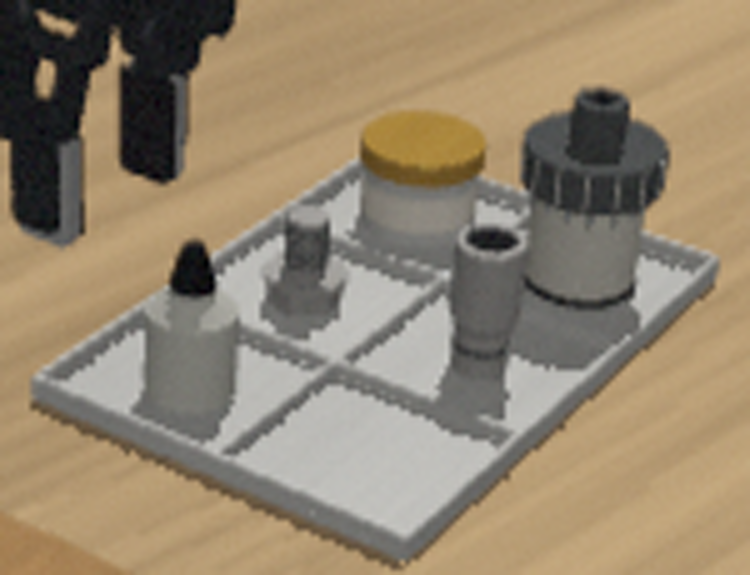

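View pics/t10.png

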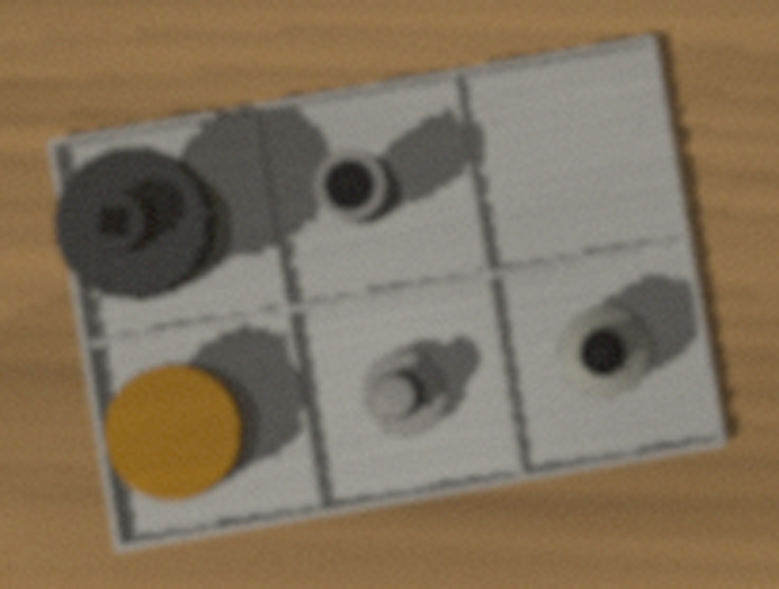

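View pics/s10full.png

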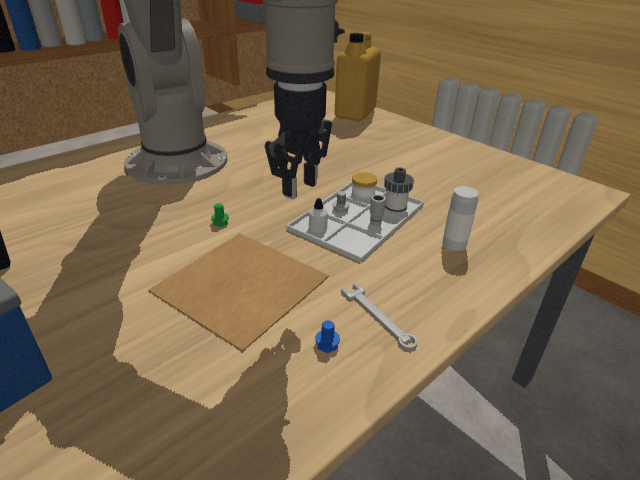

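In the scene crop the boss top is at (602,98), against (605,98) predicted for a fully seated cup. In the top crop it is at (116,221), against (114,220). The cup is level and everything stands upright, so I hand in.

```bash
python3 -c "
from cell import *
print(sign_off())"
```

```text
the job is handed in; nothing more can be done
None
```

The job is done and handed in at about 31.5 s of robot time. I placed the plug, then the socket, then the oil filter upright in their compartments, and fitted the cap wrench on the filter.

- **Positions:** measured in the top camera, the plug stands about 2 mm from its compartment's middle, the socket about 1.7 mm and the filter under 1 mm. The calibration itself is good to about 2 mm. The plug and socket are both off mainly towards the robot's right.
- **Cap wrench:** the cup met the filter at TCP height 92.6 mm, against 92.5 mm predicted for fully seated. After release, its boss top appeared within about one camera pixel of the seated position in both views, and the cup was level.
- **Other objects:** the tin, bottle, spray can, spanner and the blue and green look-alike plugs show no visible change in the pictures, and the gripper was clear of everything at the end.
- **Disagreement:** one hand-picked point for the filter top in the scene camera came out several mm from the top view. A closer crop, checked against the predicted position, agreed with the top view, so I put it down to the pick.

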